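# Index the inspection carousel with its pull-and-twist plunger

## Robot

A 7-joint arm with a two-finger parallel gripper is mounted at the origin on the work surface. World frame = base frame: x ahead of the robot, y to its left, z up, the work surface at z = 0. Lengths are in m, angles in rad, forces in N, time in s.
With the tool pointing down it reaches from about 0.4 to 0.85 m from the base axis. Payload 6.9 kg.
Tool frame: the origin (TCP) lies at the very end of the fingers, on their centre line; the grasp point (between the pads) lies 19 mm behind it; z points along the fingers, y is the direction in which the jaws open and shut (so a half turn about z gives the same grasp; the last joint's range is limited). The gripper opens to 85 mm and grips with 20 to 120 N. Pads are 22 mm wide; open, the fingers measure 114 mm over their backs; the gripper's body (76 mm by 85 mm) begins 54 mm behind the grasp point. The pads swing forward as they close: fully open they stand 13 mm farther back than shut.
Start: joints at [0.105, 0.507, -0.238, 1.5, 0.126, 1.149, -0.155], TCP at [0.625, -0, 0.231] pointing down, gripper open.
Joint ranges: [-3.08, 3.08], [-0.24, 2.05], [-1.43, 1.35], [0, 2.5], [-1.52, 4.66], [0.17, 1.96], [-2.89, 2.89]. Speed limits (rad/s): [2.39, 2.39, 3.14, 3.14, 3.14, 3.14, 3.14].

## Interface

Orientations are given as a rotation vector (axis times angle).
In Python, from cell import read_state, read_camera, close_job gives the robot as it stands. The module is installed in compiled form; this text tells all that it offers.
- The arm moves only by the tool move_arm, never from a script. Its arguments are lists of equal length, an entry for each row: "translation": the shift along the world's x, y, z in units of 60 mm (1.0 is 60 mm), a list of three; "delta_rot": the turn, a rotation vector about the world's x, y, z in units of 8 degrees (1.0 is 8 degrees), a list of three; "jaw": the opening, from -1 (shut) to 1 (fully open). A call has 1 to 12 rows; each row is the pose to reach, as a shift and turn from the pose commanded when the call began; what a row does not reach only later rows make up. A row lasts 1/8 s, in which the tool goes at most 62.5 mm and 10.7 degrees, less where a joint would pass 70% of its speed; a pose out of reach is approached as far as the arm can. A call with a gripper value outside its range is refused whole. The fingers move at their own pace and stop on an object; "squeeze" is the grip in N (left out, the last holds). Time passes only in rows, so rows that repeat a pose let the fingers close. It gives the time, the measured TCP pose, the force and the opening at its end, in the units of the state.
- read_state(): the state, without advancing time (a new reading comes with each control period).
- read_camera(name): name is "scene" or "side" or "wrist"; returns a dict with "image" (384x512x3 uint8, red, green, blue), "mtx" (3x3 intrinsics, pixels), "extrinsics" (4x4, takes a point from camera to world coordinates). Camera axes: x right, y up, looking along -z (the intrinsics and any distortion apply to the point x, -y, -z); pixel columns grow to the right and rows downward; lengths in m; the calibration is good to about 2 mm. The wrist camera is an equidistant fisheye: a pixel r from the principal point sees the ray r / f radians off the axis. A picture is of the moment at which its call begins. There is no depth.
- close_job(): hands the job in, once; it reports no verdict.
The state is a dict: "t": time; "joint_pos": joint angles; "dq": joint speeds; "tau": joint torques, N m; "tcp_pos": TCP position; "ee_rot": TCP orientation; "force": force on the tool from outside, world axes, zero at the start; "wrist_torque": the same for the moment, N m; "grip_width": opening from 0.0 (shut) to 1.0 (fully open).
Only numpy, scipy, OpenCV 4.12 (cv2) and the standard library are available. Lean on these libraries where they do the work, as an engineer would, in place of code of your own. Each camera call takes 0.05 s, during which the arm holds its last target.

## Task

Bring the module with the single large round can in front of the inspection camera: pull up the fixture's plunger and twist it so that it stays out, push the carousel round the shorter way by its hub spokes, then twist the plunger back so that it drops fully home in the rim notch and locks the carousel there. Leave the other modules in their nests and the flux jar where it stands.

Things in the scene. Friction and masses are not known exactly. Their poses are not given: they have to be found in the camera images.
- fixture: Fixed aluminium base plate, 270 x 350 mm, 12 mm thick, carrying the carousel; at any place and yaw, z up. Origin on the carousel's axis at bench level; plate from y -165 to +185 mm. On its +y side the inspection camera (grey box on a stand, 46 mm wide, top 82 mm high, lens 131 mm from the axis, facing the carousel); on its -y side the plunger, 120 mm from the axis.
- carousel (a joint): Turn of the carousel in rad, 0 at the start, anticlockwise from above positive, endless. Disc with notched steel rim, 258 mm across, top 30 mm high; six nests 70 mm from the axis, at carousel 0 at 30, 90, 150, 210, 270, 330 degrees from the fixture's x axis (90 is at the camera), a rim notch 13 mm wide in line with each. Dry friction 0.12 N m: it stays where left, coasts 1 to 2 degrees.
- hub_top (a point): Centre of the top of the carousel's hub (30 mm across, 90 mm high); turns with the carousel. Three level round steel spokes, 10 mm thick, centre line 80 mm high, reach to 60 mm from the axis at 0, 120 and 240 degrees from this frame's x axis (the fixture's x axis at carousel 0), between nests. Modules and nests below reach up to 53 mm height at most.
- plunger_grip (a point): Centre of the plunger's black T-handle, an upright flat bar 12 mm thick, 40 mm long (along this frame's y axis), 28 mm tall; 92 mm high when home. Locked, it points to the carousel's axis. Its underside is then 6 mm above two steel collar posts, 72 mm high (10 mm thick, inner faces 5 mm to each side), on an arm 44 mm wide, 54 mm high, 107 to 161 mm from the carousel's axis.
- plunger (a joint): Lift of the plunger in m: 0 home in a rim notch (blocks the carousel), 0.009 to 0.010 when its rounded 10 mm tip stands on the rim between notches, 0.014 when its cross pin rests on the collar posts (held out, tip clear of the rim), at most 0.020. A spring presses it down, 7 N at 0 to 11 N at 0.020. Below 0.014 the cross pin is between the posts and the handle turns at most 0.35 rad: do not force it.
- plunger_twist (a joint): Turn of the T-handle in rad: 0 locked direction (stop), anticlockwise from above positive, stop at 1.4. Lift 0.016 to 0.019, turn to 1.0 to 1.4 and let go: it stays out. Turned back below about 0.25 the pin falls between the posts and the spring drives the plunger down into a notch within about 1.5 degrees, else it stands on the rim until the carousel is nudged into line.
- inspection_spot (a point): Point on the disc's top surface, 30 mm high, 70 mm from the axis on the fixture's +y side: centre of the nest that is in front of the camera.
- can_module: The module to inspect: round black carrier 52 mm across and 4 mm thick with a green square board and one large upright aluminium can, 29 mm across, its top 23 mm above the underside. 60 g, loose in its nest of four 4 mm high pads (3 mm of play). Origin at the centre of its underside. It starts one or two nests away from the camera, to either side.
- fin_module: Another module, same carrier, with a finned square heat sink on it, 20 mm tall. Origin at the centre of its underside.
- shield_module: Another module, same carrier, with a flat square metal shield on it, 11 mm tall. Origin at the centre of its underside.
- two_can_module: Another module, same carrier, with two slim cans (11 mm across) on it, 20 mm tall. Origin at the centre of its underside.
- plug_module: Another module, same carrier, with a white connector on it, 16 mm tall; at the camera at the start. Origin at the centre of its underside.
- flux_jar: Amber jar with a black cap, 28 mm across, 35 mm tall, standing on the base plate beside the camera. Origin at the centre of its underside.
Things that resemble listed ones, but are neither listed nor needed, are in the scene too. What is shaped like the shield_module but orange or turquoise is not meant.

How it is judged:
By the outcome, as a careful person would: the job done as asked, in the order asked, and still so for the second after the job is handed in, with the robot touching nothing.
It also fails if it takes over 66 s, if anything falls off the work surface, if the arm or the gripper's body presses on something with over 40 N, if the wrist force passes 120 N, or if a joint passes its speed limit or range.

## Working session

There is one attempt and no reset: what is moved stays moved. The work goes in short steps, Python scripts to look and compute and a tool call to move; the robot and the scene stay as the last step left them, time stands still between calls to the robot, and variables do not carry over. Pictures are saved under pics/ and viewed, and the job is handed in when it is done.

Besides the shell and the picture viewer there is one more tool, called after "Emit:" as a command line: name --argument value ..., lists and objects as JSON in quotes. move_arm: Moves the arm, as the interface text tells. Its arguments: {"type":"object","properties":{"translation":{"type":"array","items":{"type":"array","items":{"type":"number"}}},"delta_rot":{"type":"array","items":{"type":"array","items":{"type":"number"}}},"jaw":{"type":"array","items":{"type":"number"}},"squeeze":{"type":"number"}},"required":["translation","delta_rot","jaw"]}

```bash
mkdir -p pics
cat > h.py <<'E'
import numpy as np, cv2
from cell import read_state, read_camera, close_job
def snap(name,fn):
    c=read_camera(name); im=np.array(c["image"]); cv2.imwrite(f"pics/{fn}.png",cv2.cvtColor(im,cv2.COLOR_RGB2BGR)); np.savez(f"pics/{fn}.npz",image=im,mtx=c["mtx"],ext=c["extrinsics"]); return c
def load(fn): return np.load(f"pics/{fn}.npz")
def ray(d,px,fish=False):
    K=d["mtx"];T=d["ext"]
    x=(px[0]-K[0,2])/K[0,0];y=(px[1]-K[1,2])/K[1,1]
    if fish:
        r=np.hypot(x,y); v=np.array([0,0,1.]) if r<1e-9 else np.array([x/r*np.sin(r),y/r*np.sin(r),np.cos(r)])
    else: v=np.array([x,y,1.])
    v=np.array([v[0],-v[1],-v[2]]); v/=np.linalg.norm(v)
    return T[:3,3],T[:3,:3]@v
def onz(d,px,z,fish=False):
    o,v=ray(d,px,fish); return o+v*(z-o[2])/v[2]
def proj(d,P,fish=False):
    K=d["mtx"];T=d["ext"];p=T[:3,:3].T@(np.asarray(P,float)-T[:3,3]);p=np.array([p[0],-p[1],-p[2]])
    if fish:
        r=np.hypot(p[0],p[1]);th=np.arctan2(r,p[2]);q=p[:2]/max(r,1e-9)*th
    else: q=p[:2]/p[2]
    return np.array([K[0,0]*q[0]+K[0,2],K[1,1]*q[1]+K[1,2]])
E
python3 - <<'E'
from h import *
for n in ["scene","side","wrist"]:
    c=snap(n,n+"0"); print(n,c["mtx"].tolist(),np.round(c["extrinsics"],3).tolist())
    im=c["image"]
    cv2.imwrite(f"pics/{n}0b.png",cv2.resize(cv2.cvtColor(np.array(im),cv2.COLOR_RGB2BGR),(800,600),interpolation=cv2.INTER_CUBIC))
print(read_state())
E
```

```text
scene [[480.96113663229863, 0.0, 261.1870326291188], [0.0, 480.96113663229863, 185.17298411054367], [0.0, 0.0, 1.0]] [[-0.062, -0.734, 0.676, 1.169], [0.998, -0.036, 0.053, 0.114], [-0.015, 0.678, 0.735, 0.76], [0.0, 0.0, 0.0, 1.0]]
side [[364.7117194181725, 0.0, 258.03969763454575], [0.0, 364.7117194181725, 192.89815474592544], [0.0, 0.0, 1.0]] [[-0.983, 0.127, -0.131, 0.409], [-0.181, -0.596, 0.783, 0.736], [0.021, 0.793, 0.609, 0.59], [0.0, 0.0, 0.0, 1.0]]
wrist [[297.3186396354542, 0.0, 249.37427971551023], [0.0, 297.3186396354542, 187.6432880384342], [0.0, 0.0, 1.0]] [[1.0, -0.0, 0.001, 0.625], [-0.0, 0.96, 0.281, 0.071], [-0.001, -0.281, 0.96, 0.372], [0.0, 0.0, 0.0, 1.0]]
{'t': 0.15, 'joint_pos': array([ 0.10552583,  0.50818369, -0.23751586,  1.50089074,  0.12573437,
        1.14892632, -0.15478684]), 'dq': array([ 5.89547461e-05, -2.79586212e-03, -1.33631985e-03, -1.97806612e-03,
       -1.30969098e-04, -1.49775024e-03, -8.57641847e-04]), 'tau': array([-1.45638624e-03, -6.21010351e+01, -2.18872748e+00, -2.49840939e+01,
        1.27439146e-02,  9.07797832e-03,  3.50406015e-05]), 'tcp_pos': array([ 6.24616286e-01, -1.08825015e-04,  2.30608651e-01]), 'ee_rot': array([-2.22078342e+00, -2.22074613e+00,  1.64543611e-03]), 'force': array([-0.3233801 ,  0.00144717, -0.0296146 ]), 'wrist_torque': array([ 0.07149414, -0.00845264, -0.03543344]), 'grip_width': 1.0008100842165357}
```

View pics/scene0b.png

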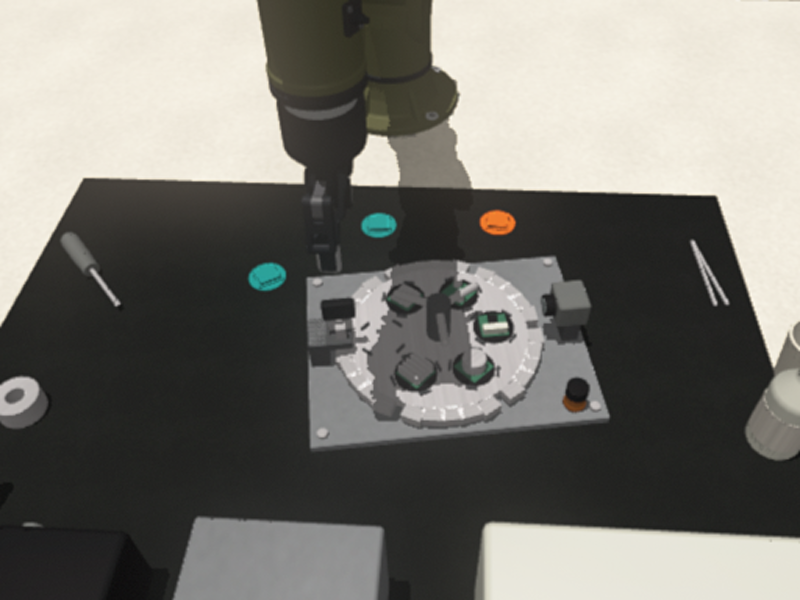

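View pics/side0b.png

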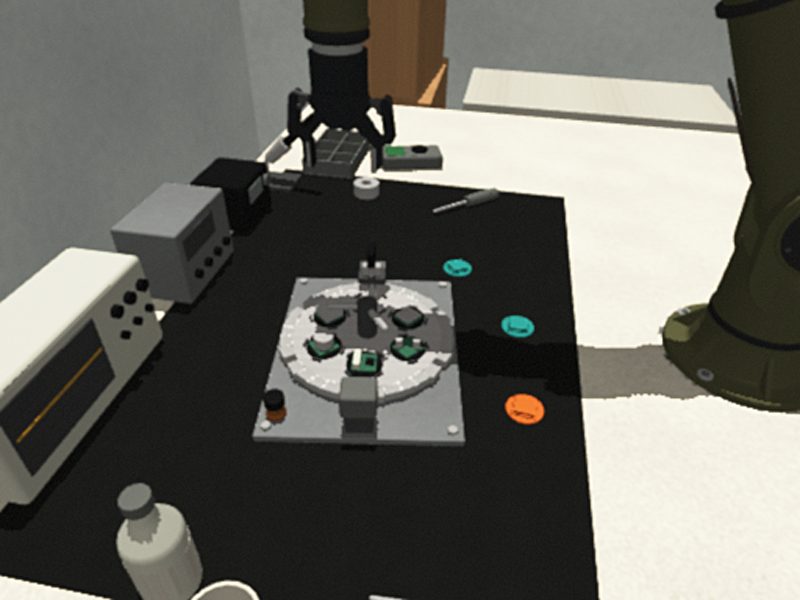

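View pics/wrist0b.png

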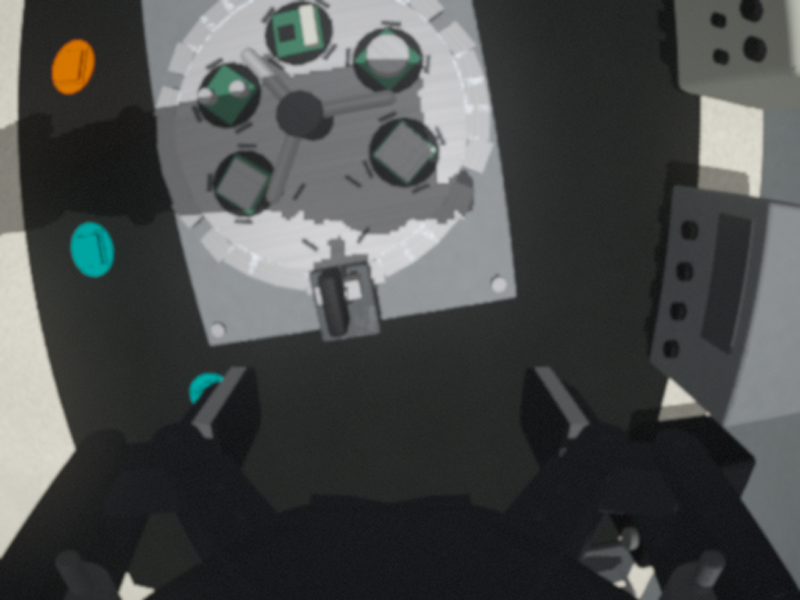

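Run:
```python
from h import *
d=load("wrist0")["image"][0:230,80:340]; cv2.imwrite("pics/wc.png",cv2.cvtColor(cv2.resize(d,(780,690)[:2] if 0 else (678,600),interpolation=cv2.INTER_CUBIC),cv2.COLOR_RGB2BGR))
d=load("scene0")["image"][150:300,180:400]; cv2.imwrite("pics/sc.png",cv2.cvtColor(cv2.resize(d,(792,540),interpolation=cv2.INTER_CUBIC),cv2.COLOR_RGB2BGR))
```

```text
(no output)
```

View pics/wc.png

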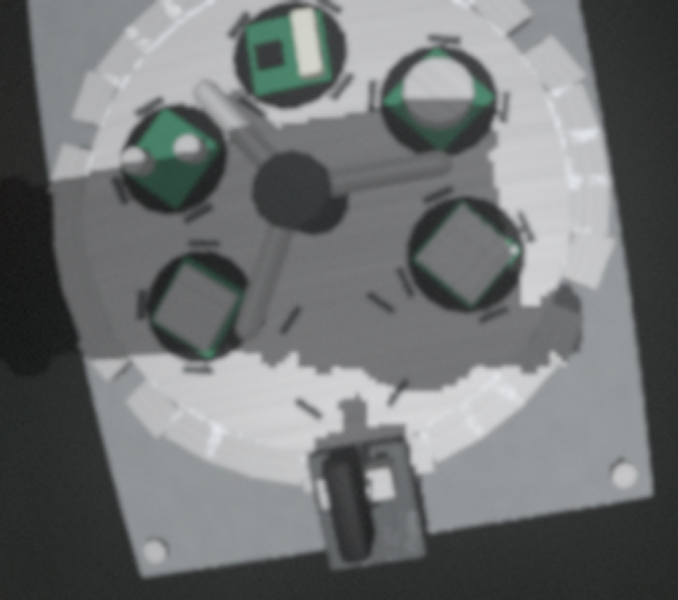

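View pics/sc.png

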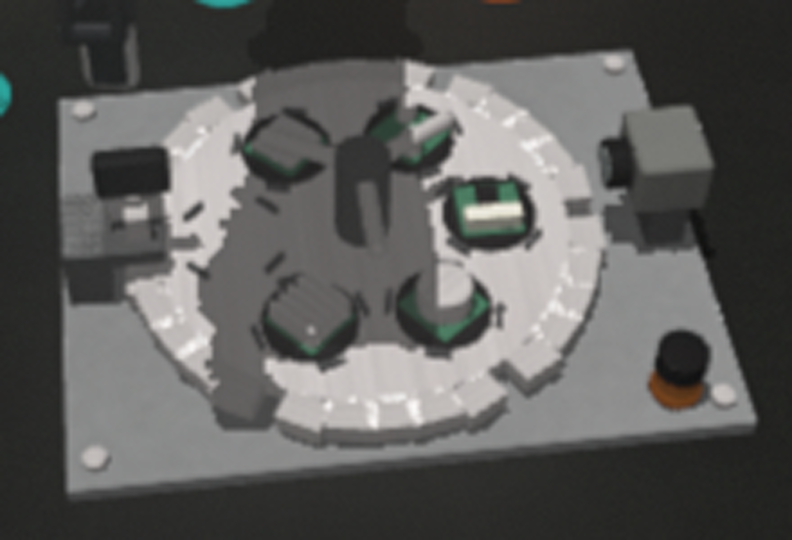

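Run:
```python
from h import *
s=load("scene0");w=load("wrist0")
S=lambda u,v:(180+(u+.5)/3.6-.5,150+(v+.5)/3.6-.5)
W=lambda u,v:(80+(u+.5)/2.608-.5,(v+.5)/2.608-.5)
c=[onz(s,S(*p),.012) for p in [(60,100),(632,52),(756,424),(67,491)]]
print("scene corners",np.round(c,4).tolist())
for a,b in [(0,1),(1,2),(2,3),(3,0)]: v=c[b]-c[a];print(np.linalg.norm(v[:2]),np.degrees(np.arctan2(v[1],v[0])))
cw=[onz(w,W(*p),.012,True) for p in [(142,577),(654,495)]]
print("wrist corners",np.round(cw,4).tolist(),np.linalg.norm(cw[1]-cw[0]),np.degrees(np.arctan2(*(cw[1]-cw[0])[[1,0]])))
print("hub wrist",onz(w,W(290,190),.09,True),"scene",onz(s,S(363,150),.09))
# plunger top z .106
print("T ends wrist",onz(w,W(342,450),.106,True),onz(w,W(355,556),.106,True))
print("T top scene",[onz(s,S(*p),.106).round(4).tolist() for p in [(93,153),(166,149),(168,165),(95,170)]])
print("spoke tips wrist", [onz(w,W(*p),.08,True).round(4).tolist() for p in [(450,162),(207,90),(246,332)]])
```

```text
scene corners [[0.4641, -0.0813, 0.012], [0.4072, 0.2623, 0.012], [0.6721, 0.3061, 0.012], [0.729, -0.0368, 0.012]]
0.3483095356061343 99.4165420865951
0.26852186898780794 9.393273062707006
0.34761814142302483 -80.56797874639862
0.26861639147078226 -170.45924181525353
wrist corners [[0.4648, -0.0829, 0.012], [0.7294, -0.0373, 0.012]] 0.26849313984201584 9.77042392186614
hub wrist [0.56922633 0.10094623 0.09      ] scene [0.56568546 0.1025523  0.09      ]
T ends wrist [0.58869295 0.00748323 0.106     ] [ 0.59201467 -0.03268935  0.106     ]
T top scene [[0.5888, -0.0342, 0.106], [0.5843, 0.0026, 0.106], [0.5951, 0.0049, 0.106], [0.6002, -0.0316, 0.106]]
spoke tips wrist [[0.6271, 0.1113, 0.08], [0.5344, 0.1442, 0.08], [0.549, 0.0482, 0.08]]
```

Emit:
move_arm --translation '[[-0.15,-0.06,-0.35],[-0.3,-0.13,-0.7],[-0.45,-0.2,-1.05],[-0.577,-0.248,-1.4],[-0.577,-0.248,-1.4],[-0.577,-0.248,-1.4]]' --delta_rot '[[0,0,0.3],[0,0,0.6],[0,0,0.9],[0,0,1.19],[0,0,1.19],[0,0,1.19]]' --jaw '[0.1,0.1,0.1,0.1,0.1,0.1]' --squeeze 30

```text
t: 0.9
tcp_pos: [0.5911, -0.0147, 0.148]
ee_rot: [2.03, 2.397, 0.001]
force: [-0.6, -0.1, -0.1]
grip_width: 0.549
```

Run:
```python
from h import *
for n in ["scene","wrist","side"]:
    c=snap(n,n+"1")
    cv2.imwrite(f"pics/{n}1b.png",cv2.resize(cv2.cvtColor(np.array(c["image"]),cv2.COLOR_RGB2BGR),(800,600),interpolation=cv2.INTER_CUBIC))
s=read_state();print(s["t"],s["tcp_pos"],s["ee_rot"],s["force"],s["grip_width"])
```

```text
1.05 [ 0.59120687 -0.01460823  0.14817729] [2.02890208e+00 2.39697699e+00 1.90895241e-03] [ 0.41922328 -0.12265896  0.23285661] 0.5549407758356767
```

View pics/wrist1b.png

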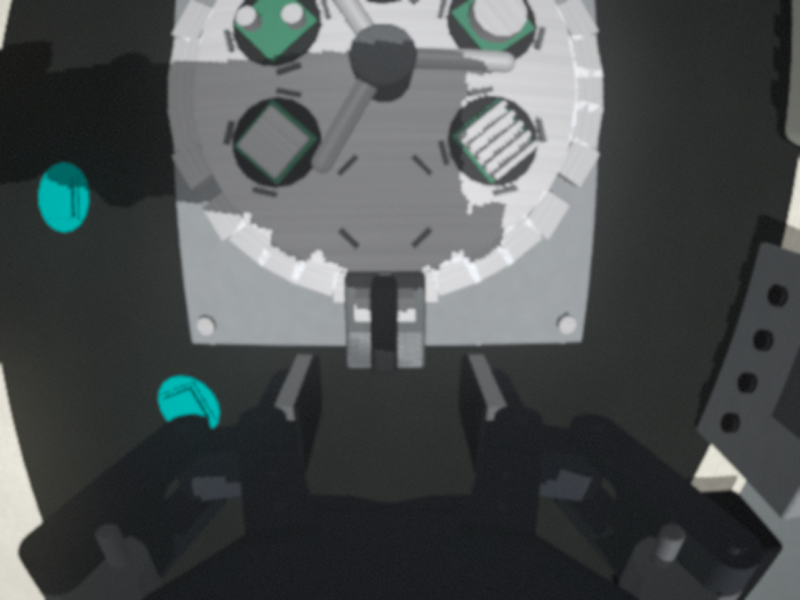

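View pics/scene1b.png

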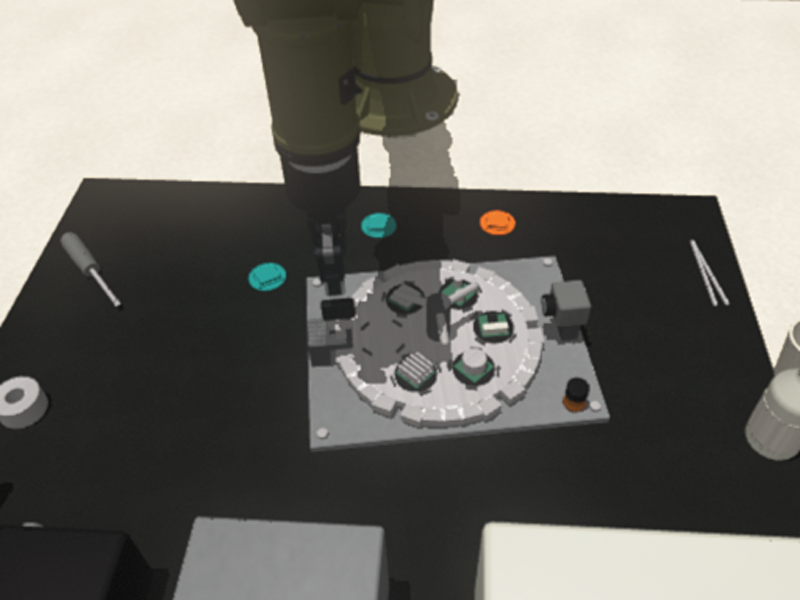

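Run:
```python
from h import *
w=load("wrist1"); k=1.5625
P=lambda u,v:((u+.5)/k-.5,(v+.5)/k-.5)
for p in [(384,280),(384,364)]: print("T",onz(w,P(*p),.106,True).round(4))
h=onz(w,P(383,50),.09,True);print("hub",h.round(4))
for p in [(206,326),(567,325)]: print("screw",onz(w,P(*p),.014,True).round(4))
for p in [(191,343),(582,342)]: print("corner",onz(w,P(*p),.012,True).round(4))
d=w["image"][150:240,200:300]; cv2.imwrite("pics/wc1.png",cv2.cvtColor(cv2.resize(d,(660,594),interpolation=cv2.INTER_CUBIC),cv2.COLOR_RGB2BGR))
```

```text
T [0.5851 0.0072 0.106 ]
T [ 0.5911 -0.03    0.106 ]
hub [0.5687 0.1027 0.09  ]
screw [ 0.4756 -0.0671  0.014 ]
screw [ 0.713  -0.0268  0.014 ]
corner [ 0.4638 -0.0827  0.012 ]
corner [ 0.7291 -0.0377  0.012 ]
```

View pics/wc1.png

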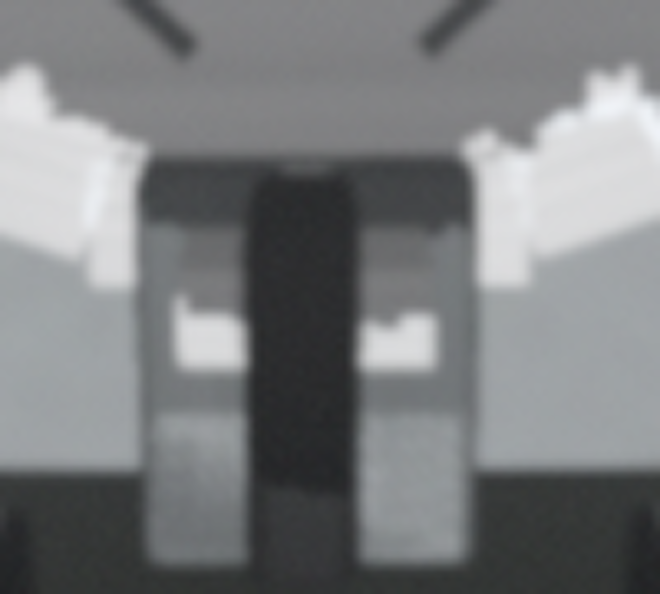

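Run:
```python
from h import *
w=load("wrist1")
a=onz(w,(245.2,176),.106,True);b=onz(w,(245.5,223.5),.106,True);print(a,b,np.linalg.norm(a-b),(a+b)/2)
yd=np.array([-np.sin(np.radians(9.6)),np.cos(np.radians(9.6)),0]);print(np.array([.5687,.1027,0])-.12*yd)
```

```text
[0.58452462 0.0091635  0.106     ] [ 0.58999026 -0.02318975  0.106     ] 0.032811668851917455 [ 0.58725744 -0.00701313  0.106     ]
[ 0.58871225 -0.01561952  0.        ]
```

Emit:
move_arm --translation '[[-0.035,-0.01,-0.35],[-0.035,-0.01,-0.7],[-0.035,-0.01,-1.0],[-0.035,-0.01,-1.15],[-0.035,-0.01,-1.15],[-0.035,-0.01,-1.15]]' --delta_rot '[[0,0,0],[0,0,0],[0,0,0],[0,0,0],[0,0,0],[0,0,0]]' --jaw '[0,-0.1,-0.2,-0.3,-0.4,-0.4]'

```text
t: 1.8
tcp_pos: [0.5888, -0.0154, 0.0791]
ee_rot: [2.029, 2.397, 0.001]
force: [-0.1, -0.1, -0.1]
grip_width: 0.299
```

Run:
```python
from h import *
for n in ["wrist","side"]:
    c=snap(n,n+"2")
    cv2.imwrite(f"pics/{n}2b.png",cv2.resize(cv2.cvtColor(np.array(c["image"]),cv2.COLOR_RGB2BGR),(800,600),interpolation=cv2.INTER_CUBIC))
s=read_state();print(s["t"],s["tcp_pos"],s["ee_rot"],s["force"],s["grip_width"])
```

```text
1.9 [ 0.58878481 -0.01549266  0.07907508] [2.02884392e+00 2.39724944e+00 1.28622631e-03] [-0.87355776 -0.6104337   0.42657572] 0.30182417496765895
```

View pics/wrist2b.png

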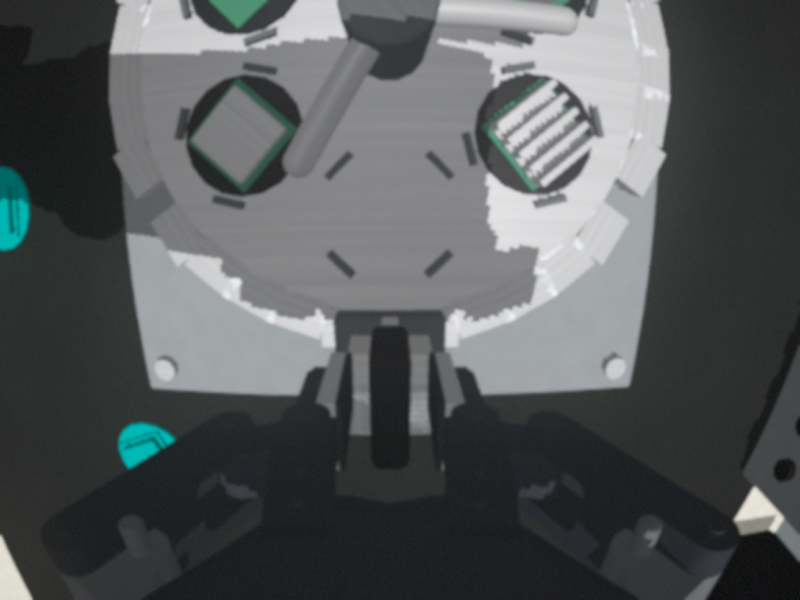

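Emit:
move_arm --translation '[[0,0,0],[0,0,0],[0,0,0],[0,0,0],[0,0,0],[0,0,0]]' --delta_rot '[[0,0,0],[0,0,0],[0,0,0],[0,0,0],[0,0,0],[0,0,0]]' --jaw '[-0.6,-0.8,-1,-1,-1,-1]' --squeeze 40

```text
t: 2.65
tcp_pos: [0.5889, -0.0155, 0.0788]
ee_rot: [2.029, 2.397, 0.001]
force: [1.3, 0.1, 6.3]
grip_width: 0.13
```

Emit:
move_arm --translation '[[0,0,0.08],[0,0,0.16],[0,0,0.24],[0,0,0.29],[0,0,0.29],[0,0,0.29]]' --delta_rot '[[0,0,0],[0,0,0],[0,0,0],[0,0,0],[0,0,0],[0,0,0]]' --jaw '[-1,-1,-1,-1,-1,-1]'

```text
t: 3.4
tcp_pos: [0.5884, -0.0155, 0.0951]
ee_rot: [-2.029, -2.398, -0.0]
force: [4.7, 0.5, -11.5]
grip_width: 0.135
```

Emit:
move_arm --translation '[[0,0,0.02],[0,0,0.02],[0,0,0.02],[0,0,0.02],[0,0,0.02],[0,0,0.02]]' --delta_rot '[[0,0,0],[0,0,0.8],[0,0,1.6],[0,0,2.4],[0,0,3.2],[0,0,3.2]]' --jaw '[-1,-1,-1,-1,-1,-1]'

```text
t: 4.15
tcp_pos: [0.5883, -0.0156, 0.0962]
ee_rot: [-1.446, -2.789, -0.0]
force: [5.7, 0.2, -10.4]
grip_width: 0.135
```

Run:
```python
from h import *
for n in ["wrist","scene"]:
    c=snap(n,n+"3")
    cv2.imwrite(f"pics/{n}3b.png",cv2.resize(cv2.cvtColor(np.array(c["image"]),cv2.COLOR_RGB2BGR),(800,600),interpolation=cv2.INTER_CUBIC))
s=read_state();print(s["t"],s["tcp_pos"],s["ee_rot"],s["force"],s["wrist_torque"],s["grip_width"],s["joint_pos"])
```

```text
4.25 [ 0.5882832  -0.01562523  0.09612566] [-1.44767690e+00 -2.78742315e+00 -1.88302794e-04] [  5.12615478   0.89631233 -11.77694148] [ 0.14335936 -1.43436975  0.00392391] 0.133166896550004 [ 0.22762632  0.60524813 -0.38458358  1.7709734   0.29481909  0.82287727
  0.31531309]
```

View pics/wrist3b.png

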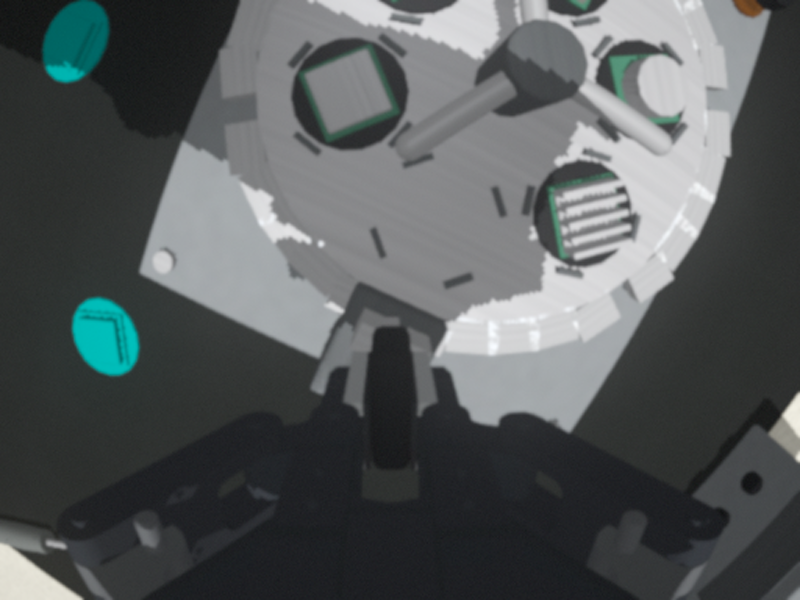

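Emit:
move_arm --translation '[[0,0,0],[0,0,0],[0,0,0],[0,0,0],[0,0,0],[0,0,0],[0,0,0],[0,0,-0.03],[0,0,-0.05],[0,0,-0.05]]' --delta_rot '[[0,0,0.9],[0,0,1.8],[0,0,2.7],[0,0,3.6],[0,0,4.5],[0,0,5.4],[0,0,5.4],[0,0,5.4],[0,0,5.4],[0,0,5.4]]' --jaw '[-1,-1,-1,-1,-1,-1,-1,-1,-1,-1]'

```text
t: 5.5
tcp_pos: [0.5881, -0.0158, 0.0936]
ee_rot: [-0.32, -3.125, 0.001]
force: [5.1, -0.2, -10.8]
grip_width: 0.136
```

Emit:
move_arm --translation '[[0,0,-0.015],[0,0,-0.03],[0,0,-0.03]]' --delta_rot '[[0,0,0],[0,0,0],[0,0,0]]' --jaw '[-1,-1,-1]'

```text
t: 5.88
tcp_pos: [0.5882, -0.0157, 0.0928]
ee_rot: [0.32, 3.125, -0.001]
force: [0.8, -1.6, 0.1]
grip_width: 0.132
```

Emit:
move_arm --translation '[[0,0,0],[0,0,0],[0,0,0],[0,0,0],[0,0,0.4],[0,0,0.8],[0,0,1.2],[0,0,1.2]]' --delta_rot '[[0,0,0],[0,0,0],[0,0,0],[0,0,0],[0,0,0],[0,0,0],[0,0,0],[0,0,0]]' --jaw '[-0.6,-0.4,-0.3,-0.3,-0.3,-0.3,-0.3,-0.3]'

```text
t: 6.88
tcp_pos: [0.5893, -0.0152, 0.1657]
ee_rot: [0.32, 3.122, 0.001]
force: [0.8, 0.4, -0.8]
grip_width: 0.352
```

Run:
```python
from h import *
for n in ["wrist","scene"]:
    c=snap(n,n+"4")
    cv2.imwrite(f"pics/{n}4b.png",cv2.resize(cv2.cvtColor(np.array(c["image"]),cv2.COLOR_RGB2BGR),(800,600),interpolation=cv2.INTER_CUBIC))
s=read_state();print(s["t"],s["tcp_pos"],s["ee_rot"],s["force"],s["wrist_torque"],s["grip_width"],s["joint_pos"])
```

```text
6.975 [ 0.58799741 -0.01566331  0.16359732] [-3.19887374e-01 -3.12491195e+00  4.61084072e-04] [-1.21842654  0.58169567 -0.15632433] [-0.01681778  0.01073465  0.06580309] 0.3486423819116017 [ 0.38516158  0.56713475 -0.64242768  1.69385908  0.38955487  1.01216975
  0.97451672]
```

View pics/wrist4b.png

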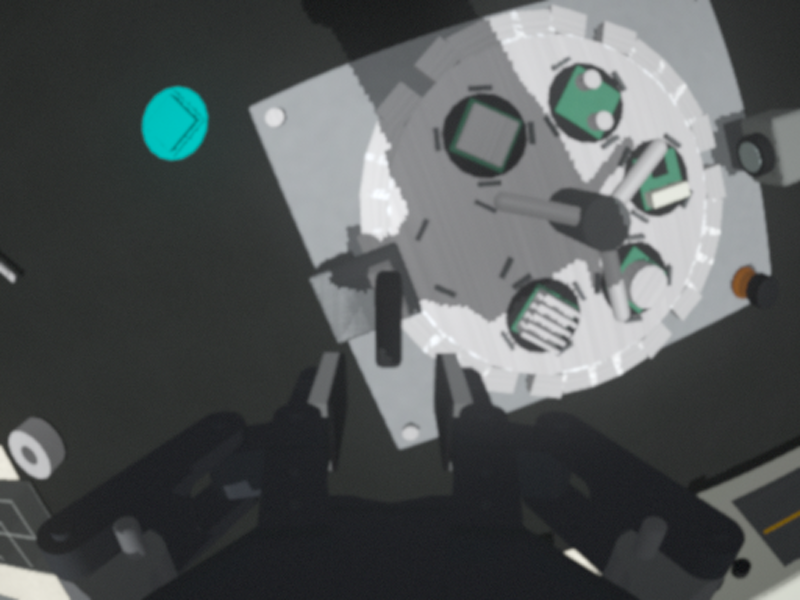

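View pics/scene4b.png

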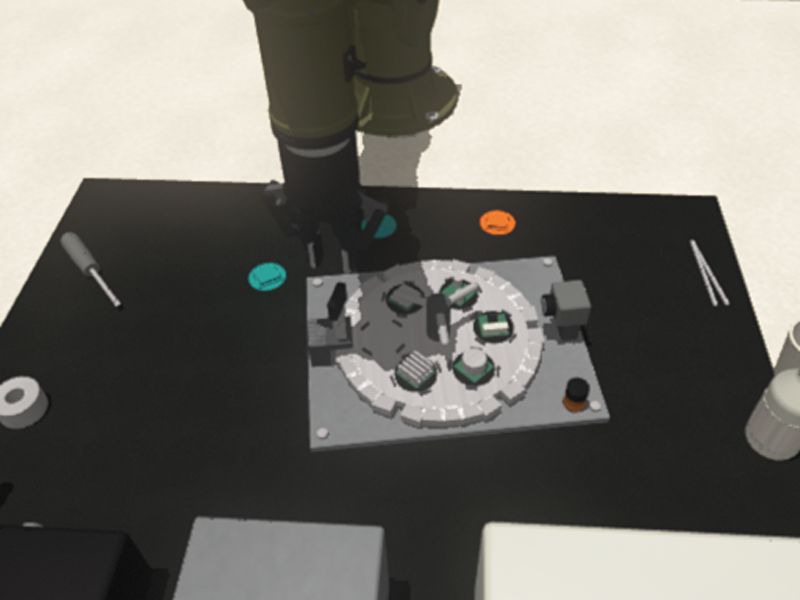

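Emit:
move_arm --translation '[[-0.1,0.4,0],[-0.2,0.8,0],[-0.35,1.2,0],[-0.5,1.7,0],[-0.65,2.1,0],[-0.8,2.55,0],[-0.8,2.55,0],[-0.8,2.55,0],[-0.8,2.55,0]]' --delta_rot '[[0,0,-0.8],[0,0,-1.6],[0,0,-2.4],[0,0,-3.2],[0,0,-4.0],[0,0,-4.84],[0,0,-4.84],[0,0,-4.84],[0,0,-4.84]]' --jaw '[-0.3,-0.3,-0.3,-0.3,-0.3,-0.3,-0.3,-0.3,-0.3]' --squeeze 20

```text
t: 8.1
tcp_pos: [0.5405, 0.1361, 0.1636]
ee_rot: [-1.339, -2.842, 0.002]
force: [-0.6, -0.2, -0.6]
grip_width: 0.349
```

Run:
```python
from h import *
for n in ["wrist","scene","side"]:
    c=snap(n,n+"5")
    cv2.imwrite(f"pics/{n}5b.png",cv2.resize(cv2.cvtColor(np.array(c["image"]),cv2.COLOR_RGB2BGR),(800,600),interpolation=cv2.INTER_CUBIC))
s=read_state();print(s["t"],s["tcp_pos"],s["ee_rot"],s["force"],s["wrist_torque"],s["grip_width"],s["joint_pos"])
from scipy.spatial.transform import Rotation as R
print(R.from_rotvec(s["ee_rot"]).as_matrix().round(3))
```

```text
8.25 [0.54047975 0.13653635 0.16386278] [-1.33907705e+00 -2.84174375e+00  6.04509332e-04] [ 0.77733059 -0.7938663   0.57189865] [-0.03752139 -0.02595284  0.04366241] 0.35329797796864787 [ 0.01677286  0.49184308 -0.46607475  1.77586993  0.26669595  0.93699391
  0.12900575]
[[-0.637  0.771 -0.   ]
 [ 0.771  0.637 -0.   ]
 [-0.    -0.    -1.   ]]
```

View pics/wrist5b.png

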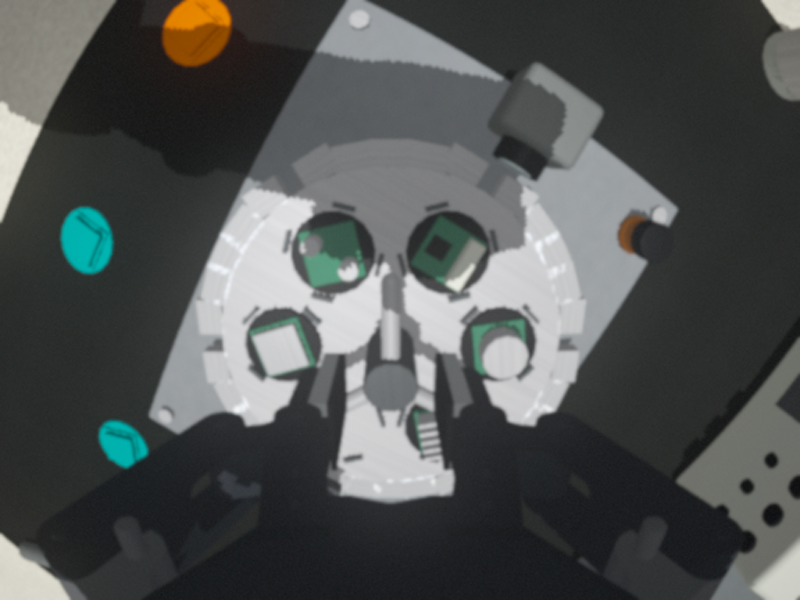

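View pics/side5b.png

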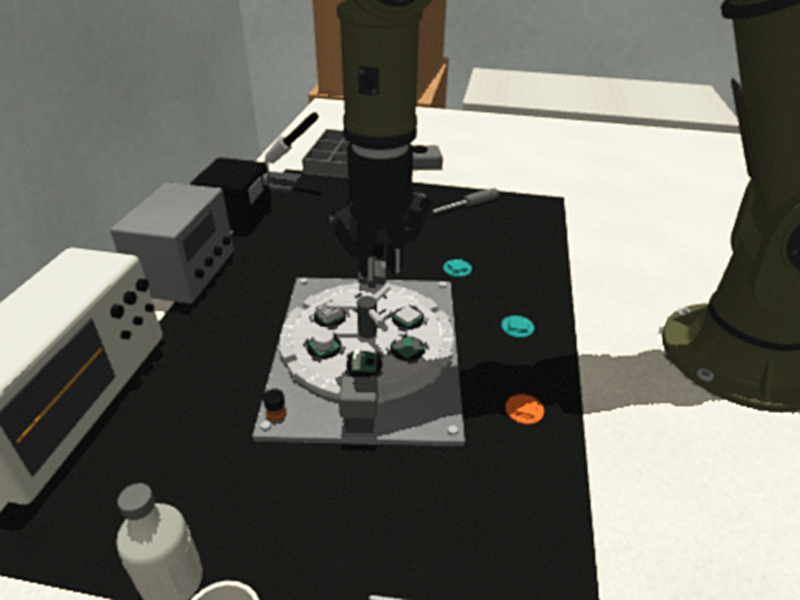

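Emit:
move_arm --translation '[[0,0,-0.35],[0,0,-0.7],[0,0,-1.05],[0,0,-1.4],[0,0,-1.62],[0,0,-1.62],[0,0,-1.62]]' --delta_rot '[[0,0,0],[0,0,0],[0,0,0],[0,0,0],[0,0,0],[0,0,0],[0,0,0]]' --jaw '[-0.3,-0.3,-0.3,-0.3,-0.3,-0.45,-0.6]'

```text
t: 9.12
tcp_pos: [0.5407, 0.1376, 0.0675]
ee_rot: [1.337, 2.842, 0.001]
force: [0.4, 0.1, 0.5]
grip_width: 0.199
```

Run:
```python
from h import *
w=load("wrist5"); k=1.5625
print("hub",onz(w,((390.5)/k-.5,(388.5)/k-.5),.09,True))
c=snap("wrist","wrist6")
cv2.imwrite("pics/wrist6b.png",cv2.resize(cv2.cvtColor(np.array(c["image"]),cv2.COLOR_RGB2BGR),(800,600),interpolation=cv2.INTER_CUBIC))
s=read_state();print(s["t"],s["tcp_pos"],s["ee_rot"],s["force"],s["wrist_torque"],s["grip_width"],s["joint_pos"])
a=np.array([.5686,.1028]);p=s["tcp_pos"][:2]
for n in range(1,25):
    t=np.radians(2.5*n);Rm=np.array([[np.cos(t),-np.sin(t)],[np.sin(t),np.cos(t)]]);q=a+Rm@(p-a)-p
    print(n,(q/.06).round(3),round(2.5*n/8,3))
```

```text
hub [0.5677878  0.10215559 0.09      ]
9.175 [0.54080557 0.13765225 0.06764646] [1.33738622e+00 2.84164383e+00 1.35857099e-03] [0.1603491  0.21936928 1.36076942] [-0.00372428 -0.03927335  0.01012781] 0.20017338578592203 [-0.02924947  0.60965051 -0.40842281  1.88066607  0.35192565  0.72082293
  0.05196357]
1 [-0.025 -0.021] 0.312
2 [-0.049 -0.043] 0.625
3 [-0.072 -0.065] 0.938
4 [-0.094 -0.089] 1.25
5 [-0.115 -0.114] 1.562
6 [-0.135 -0.14 ] 1.875
7 [-0.153 -0.166] 2.188
8 [-0.171 -0.193] 2.5
9 [-0.187 -0.221] 2.812
10 [-0.202 -0.25 ] 3.125
11 [-0.216 -0.28 ] 3.438
12 [-0.228 -0.309] 3.75
13 [-0.24 -0.34] 4.062
14 [-0.249 -0.371] 4.375
15 [-0.258 -0.402] 4.688
16 [-0.265 -0.434] 5.0
17 [-0.271 -0.466] 5.312
18 [-0.275 -0.498] 5.625
19 [-0.278 -0.53 ] 5.938
20 [-0.279 -0.562] 6.25
21 [-0.28  -0.595] 6.562
22 [-0.278 -0.627] 6.875
23 [-0.276 -0.659] 7.188
24 [-0.271 -0.692] 7.5
```

View pics/wrist6b.png

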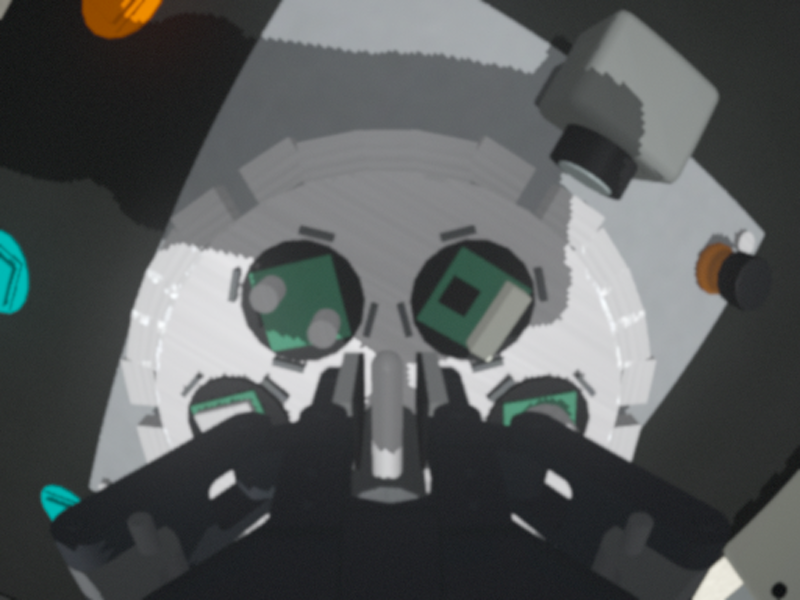

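Emit:
move_arm --translation '[[-0.025,-0.021,0],[-0.049,-0.043,0],[-0.072,-0.065,0],[-0.094,-0.089,0],[-0.115,-0.114,0],[-0.135,-0.14,0],[-0.153,-0.166,0],[-0.171,-0.193,0],[-0.187,-0.221,0],[-0.202,-0.25,0],[-0.216,-0.28,0],[-0.228,-0.309,0]]' --delta_rot '[[0,0,0.312],[0,0,0.625],[0,0,0.938],[0,0,1.25],[0,0,1.562],[0,0,1.875],[0,0,2.188],[0,0,2.5],[0,0,2.812],[0,0,3.125],[0,0,3.438],[0,0,3.75]]' --jaw '[-0.6,-0.6,-0.6,-0.6,-0.6,-0.6,-0.6,-0.6,-0.6,-0.6,-0.6,-0.6]'

```text
t: 10.68
tcp_pos: [0.5265, 0.1189, 0.0668]
ee_rot: [-0.552, -3.093, 0.0]
force: [2.2, 2.7, 0.3]
grip_width: 0.199
```

Run:
```python
from h import *
from scipy.spatial.transform import Rotation as R
c=snap("wrist","wrist7")
cv2.imwrite("pics/wrist7b.png",cv2.resize(cv2.cvtColor(np.array(c["image"]),cv2.COLOR_RGB2BGR),(800,600),interpolation=cv2.INTER_CUBIC))
s=read_state();M=R.from_rotvec(s["ee_rot"]).as_matrix()
a=np.array([.5686,.1028]);p=s["tcp_pos"][:2];v=p-a
print(s["t"],s["tcp_pos"],s["force"],s["grip_width"],s["joint_pos"],"jaw dir",np.degrees(np.arctan2(M[1,1],M[0,1])),"rad",np.linalg.norm(v),np.degrees(np.arctan2(v[1],v[0])))
```

```text
10.725 [0.52622632 0.1184173  0.06672315] [0.31822634 0.46078229 0.26072895] 0.20006549077314398 [ 0.09739715  0.61618489 -0.56175831  1.92747186  0.47807489  0.73367144
  0.47452093] jaw dir 69.85896157116821 rad 0.045160033440737365 159.76806791254515
```

View pics/wrist7b.png

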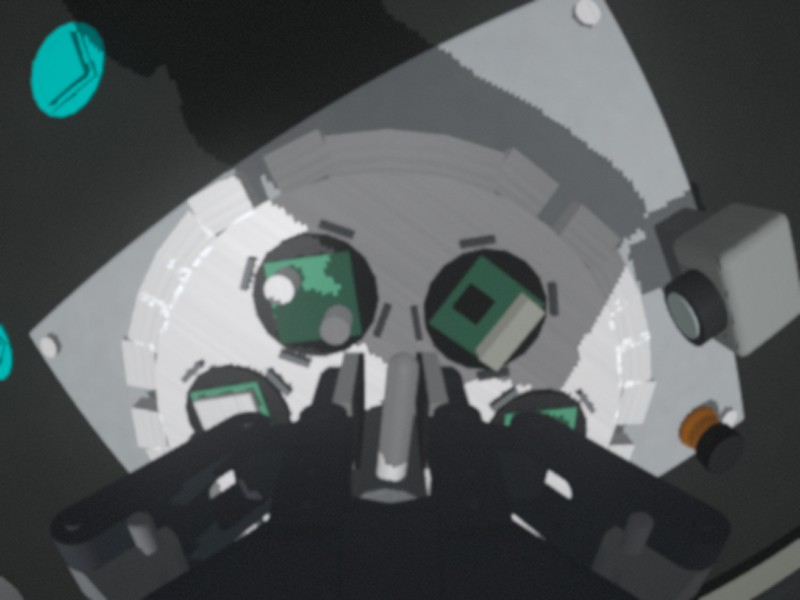

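Emit:
move_arm --translation '[[-0.012,-0.031,0],[-0.021,-0.062,0],[-0.03,-0.093,0],[-0.037,-0.125,0],[-0.043,-0.157,0],[-0.047,-0.189,0],[-0.05,-0.221,0],[-0.051,-0.253,0],[-0.052,-0.286,0],[-0.05,-0.318,0],[-0.048,-0.35,0],[-0.043,-0.383,0]]' --delta_rot '[[0,0,0.312],[0,0,0.625],[0,0,0.938],[0,0,1.25],[0,0,1.562],[0,0,1.875],[0,0,2.188],[0,0,2.5],[0,0,2.812],[0,0,3.125],[0,0,3.438],[0,0,3.75]]' --jaw '[-0.6,-0.6,-0.6,-0.6,-0.6,-0.6,-0.6,-0.6,-0.6,-0.6,-0.6,-0.6]'

```text
t: 12.22
tcp_pos: [0.5239, 0.0959, 0.0668]
ee_rot: [0.267, -3.13, 0.0]
force: [-0.3, 2.2, -0.8]
grip_width: 0.203
```

```bash
cat > st.py <<'E'
from h import *
from scipy.spatial.transform import Rotation as R
import sys
def view(n,fn):
    c=snap(n,fn)
    cv2.imwrite(f"pics/{fn}b.png",cv2.resize(cv2.cvtColor(np.array(c["image"]),cv2.COLOR_RGB2BGR),(800,600),interpolation=cv2.INTER_CUBIC))
for k in sys.argv[2:]: view(k,k+sys.argv[1])
s=read_state();M=R.from_rotvec(s["ee_rot"]).as_matrix()
a=np.array([.5686,.1028]);p=s["tcp_pos"][:2];v=p-a
print(s["t"],s["tcp_pos"],s["force"],s["grip_width"],s["joint_pos"],"jaw dir",np.degrees(np.arctan2(M[1,1],M[0,1])),"rad",np.linalg.norm(v),np.degrees(np.arctan2(v[1],v[0])))
E
python3 st.py 8 wrist
```

```text
12.275 [0.52382464 0.09530816 0.06671815] [-0.23233215  0.61704427  0.36890455] 0.1990534595085256 [ 0.23100846  0.6437423  -0.71322434  1.94455874  0.5960276   0.77559074
  0.91706802] jaw dir 99.85242113928075 rad 0.045397798528627804 -170.50122395441946
```

View pics/wrist8b.png

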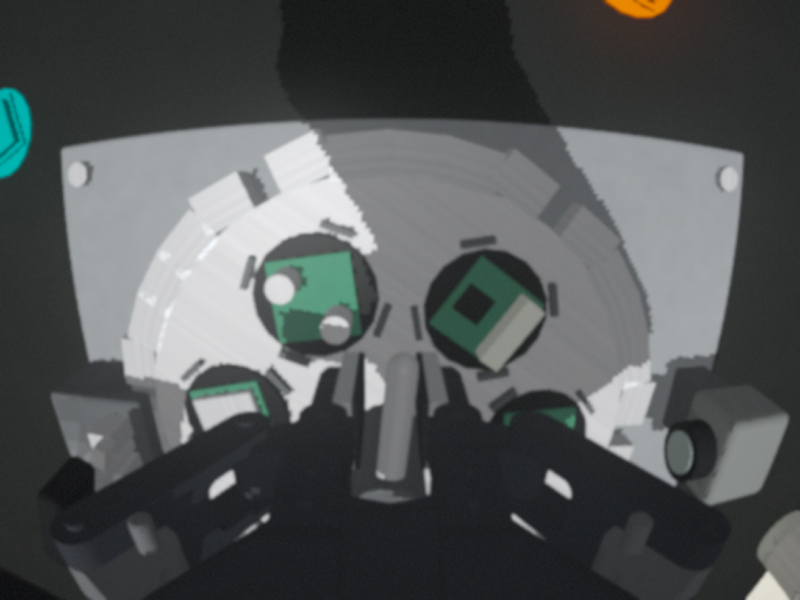

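Emit:
move_arm --translation '[[0,0,0],[0,0,0],[0,0,0],[0,0,0]]' --delta_rot '[[0,0,0],[0,0,0],[0,0,0],[0,0,0]]' --jaw '[-0.7,-0.8,-0.9,-1]' --squeeze 20

```text
t: 12.78
tcp_pos: [0.5236, 0.0955, 0.0668]
ee_rot: [0.262, -3.13, 0.001]
force: [-3.2, -0.4, 0.9]
grip_width: 0.102
```

```bash
python3 st.py 9 wrist scene side
```

```text
12.925 [0.52366329 0.09548762 0.0667902 ] [-1.38584909 -0.63234534  2.30816857] 0.10384873172067748 [ 0.22972285  0.64319009 -0.71191774  1.94467764  0.59501658  0.77537367
  0.91280582] jaw dir 99.5832558764923 rad 0.04552778352436777 -170.75748529017613
```

View pics/wrist9b.png

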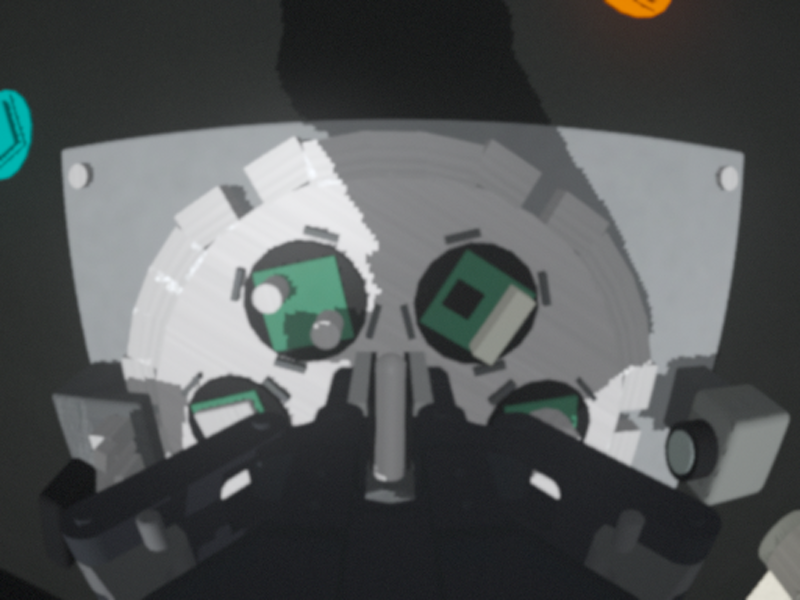

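View pics/scene9b.png

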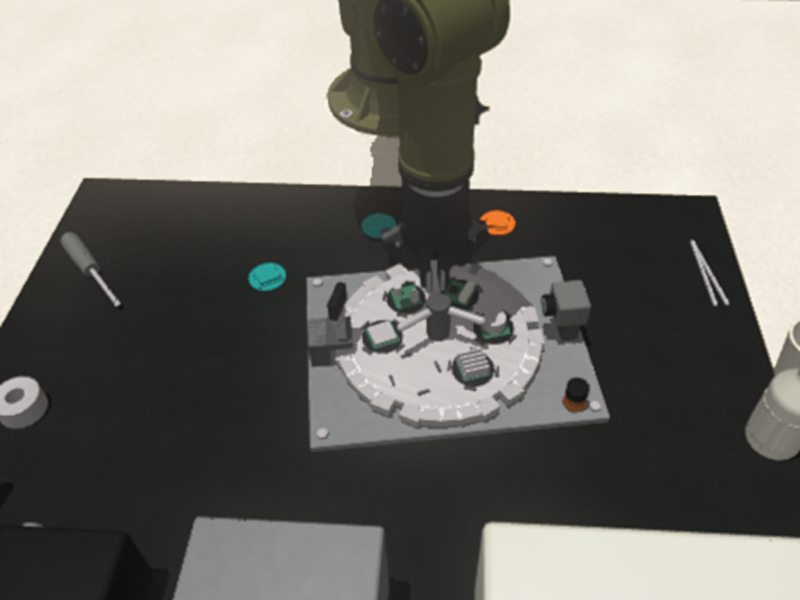

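Emit:
move_arm --translation '[[0,0,0],[0,0,0],[0,0,0],[0,0,0.3],[0,0,0.7],[0,0,1.2],[0,0,1.8],[0,0,2.3],[0,0,2.3],[0,0,2.3]]' --delta_rot '[[0,0,0],[0,0,0],[0,0,0],[0,0,0],[0,0,0],[0,0,0],[0,0,0],[0,0,0],[0,0,0],[0,0,0]]' --jaw '[-0.7,-0.5,-0.4,-0.4,-0.4,-0.4,-0.4,-0.4,-0.4,-0.4]'

```text
t: 14.18
tcp_pos: [0.5238, 0.0958, 0.2051]
ee_rot: [-0.263, 3.13, -0.001]
force: [-0.5, -0.4, 0.2]
grip_width: 0.301
```

```bash
python3 st.py 10 wrist scene
```

```text
14.275 [0.52345752 0.09568964 0.20424359] [ 0.50131341 -0.82431243 -0.68555896] 0.2994870144314214 [ 0.33131469  0.48338894 -0.84331822  1.78006272  0.40790581  1.06432886
  1.07994672] jaw dir 99.60320032169226 rad 0.04569902439867231 -171.04891898884185
```

View pics/wrist10b.png

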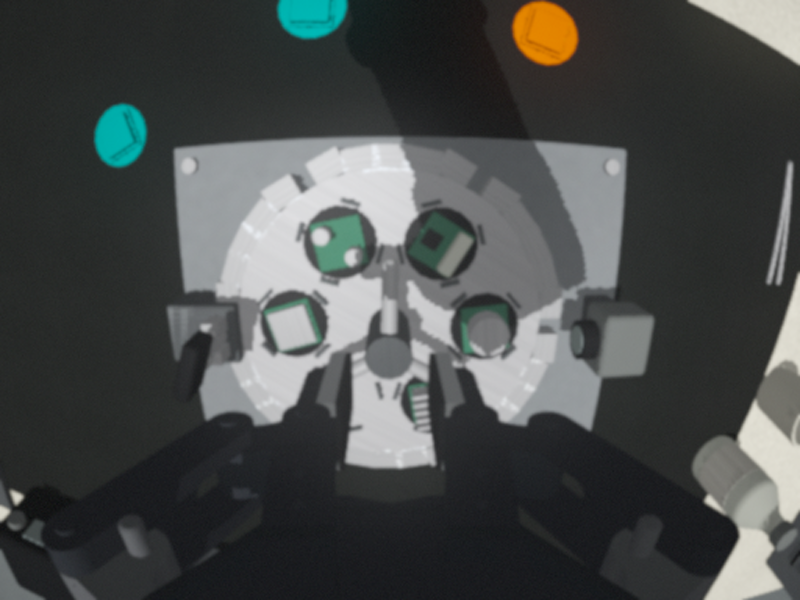

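Run:
```python
from h import *
w=load("wrist10");d=w["image"]
d=d[85:165,150:350]; cv2.imwrite("pics/w10c.png",cv2.cvtColor(cv2.resize(d,(800,320),interpolation=cv2.INTER_CUBIC),cv2.COLOR_RGB2BGR))
k=1.5625;P=lambda u,v:((u+.5)/k-.5,(v+.5)/k-.5)
a=onz(w,P(189,165.5),.014,True);b=onz(w,P(613,166),.014,True);print("screws",a,b,np.linalg.norm(b-a),np.degrees(np.arctan2(*(b-a)[[1,0]]))-90)
print("hub",onz(w,P(389,357),.09,True))
```

```text
screws [ 0.47565273 -0.06669447  0.014     ] [0.42089817 0.25033534 0.014     ] 0.3217234234505853 9.798947451664688
hub [0.56694329 0.10168784 0.09      ]
```

View pics/w10c.png

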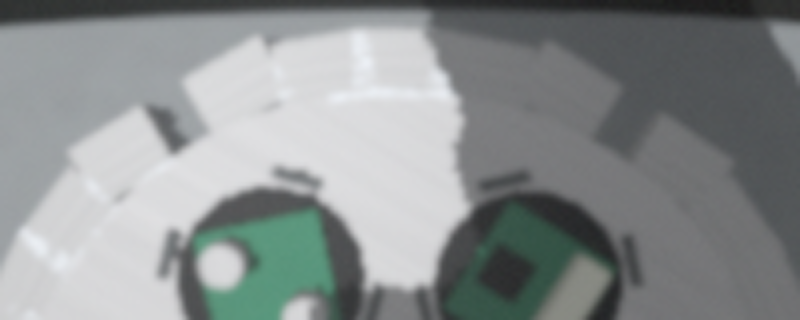

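Run:
```python
from h import *
w=load("wrist10")
P=lambda u,v:(150+(u+.5)/4-.5,85+(v+.5)/4-.5)
ax=np.array([.5685,.1028])
q={k:onz(w,P(*v),.03,True)[:2] for k,v in dict(l1=(140,106),l2=(184,86),r1=(621,92),r2=(660,114)).items()}
for k,v in q.items(): print(k,v.round(4),np.linalg.norm(v-ax).round(4),np.degrees(np.arctan2(*(v-ax)[::-1])).round(2))
L=(q['l1']+q['l2'])/2;Rr=(q['r1']+q['r2'])/2
for m in (L,Rr): print(np.linalg.norm(m-ax),np.degrees(np.arctan2(*(m-ax)[::-1]))%360)
v=Rr-L;print("chord dir",np.degrees(np.arctan2(v[1],v[0]))-90, np.linalg.norm(v))
```

```text
l1 [0.4722 0.0159] 0.1297 -137.94
l2 [0.4653 0.0271] 0.128 -143.73
r1 [0.4474 0.1419] 0.1272 162.1
r2 [0.4511 0.1535] 0.1279 156.64
0.12870898223694424 219.18606789625946
0.1273939426897878 159.36506369521868
chord dir 8.764161848864234 0.12770994767358687
```

Emit:
move_arm --translation '[[0.2,-0.35,0],[0.4,-0.7,0],[0.6,-1.05,-0.2],[0.8,-1.4,-0.4],[1.0,-1.7,-0.6],[1.077,-1.857,-0.73],[1.077,-1.857,-0.73],[1.077,-1.857,-0.73],[1.077,-1.857,-0.73]]' --delta_rot '[[0,0,-0.5],[0,0,-1.0],[0,0,-1.5],[0,0,-2.0],[0,0,-2.4],[0,0,-2.66],[0,0,-2.66],[0,0,-2.66],[0,0,-2.66]]' --jaw '[-0.3,-0.3,-0.3,-0.3,-0.3,-0.3,-0.3,-0.3,-0.3]'

```text
t: 15.4
tcp_pos: [0.5886, -0.0144, 0.1617]
ee_rot: [0.317, 3.125, 0.001]
force: [-0.2, 0.5, -0.3]
grip_width: 0.35
```

```bash
python3 st.py 11 wrist
```

```text
15.45 [ 0.58860358 -0.01462916  0.16164142] [0.21698888 0.21439392 0.62085441] 0.35109033257493977 [ 0.41218918  0.58094028 -0.69340881  1.69550574  0.42436763  1.01996741
  0.94143811] jaw dir 78.4016448585659 rad 0.11912074490947912 -80.33269338985014
```

View pics/wrist11b.png

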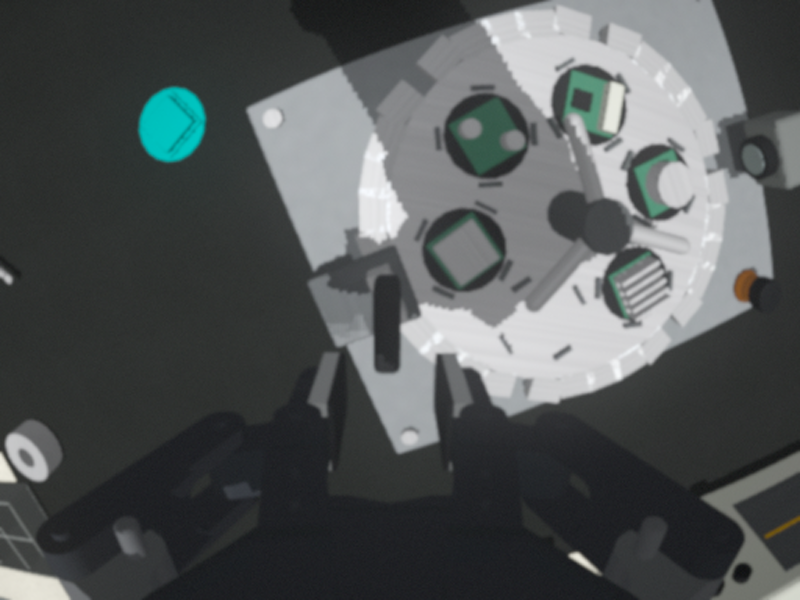

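Emit:
move_arm --translation '[[-0.008,-0.017,-0.35],[-0.008,-0.017,-0.7],[-0.008,-0.017,-1.0],[-0.008,-0.017,-1.14],[-0.008,-0.017,-1.14],[-0.008,-0.017,-1.14],[-0.008,-0.017,-1.14],[-0.008,-0.017,-1.14],[-0.008,-0.017,-1.14]]' --delta_rot '[[0,0,0],[0,0,0],[0,0,0],[0,0,0],[0,0,0],[0,0,0],[0,0,0],[0,0,0],[0,0,0]]' --jaw '[-0.3,-0.3,-0.3,-0.4,-0.6,-0.8,-1,-1,-1]' --squeeze 40

```text
t: 16.58
tcp_pos: [0.5884, -0.0159, 0.093]
ee_rot: [0.319, 3.125, 0.001]
force: [0.8, 2.1, -1.9]
grip_width: 0.136
```

```bash
python3 st.py 12 wrist
```

```text
16.625 [ 0.58844649 -0.01594506  0.09301471] [ 0.97128912  3.25317349 -2.26650608] 0.13181221593287623 [ 0.38258193  0.65566696 -0.64547441  1.7727653   0.49519113  0.88034317
  0.88071699] jaw dir 78.3368101951178 rad 0.12039216481626246 -80.51155468487696
```

View pics/wrist12b.png

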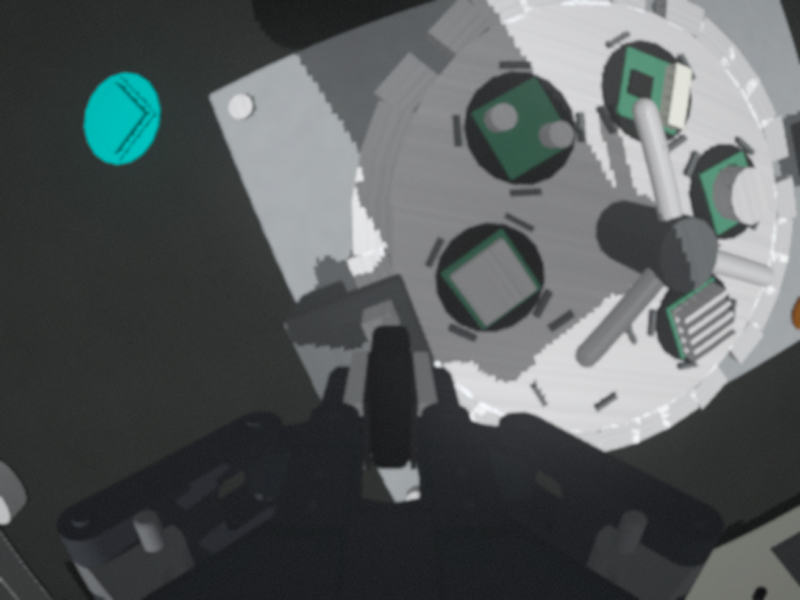

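Emit:
move_arm --translation '[[0,0,0.035],[0,0,0.035],[0,0,0.035],[0,0,0.035],[0,0,0.035],[0,0,0.035],[0,0,0.035],[0,0,0.035],[0,0,0.035],[0,0,0.035],[0,0,0.035],[0,0,0.035]]' --delta_rot '[[0,0,0],[0,0,-0.9],[0,0,-1.8],[0,0,-2.7],[0,0,-3.6],[0,0,-4.5],[0,0,-5.4],[0,0,-6.3],[0,0,-7.2],[0,0,-8.0],[0,0,-8.5],[0,0,-8.5]]' --jaw '[-1,-1,-1,-1,-1,-1,-1,-1,-1,-1,-1,-1]'

```text
t: 18.12
tcp_pos: [0.5885, -0.0157, 0.0943]
ee_rot: [-2.013, -2.412, -0.001]
force: [3.4, 2.9, -11.1]
grip_width: 0.13
```

```bash
python3 st.py 13 wrist; python3 -c "
from cell import read_state as r;print(r()['wrist_torque'])"
```

```text
18.175 [ 0.58851533 -0.01574928  0.0942996 ] [  4.24437414   3.50837541 -11.18281429] 0.13358795699274004 [ 0.1826794   0.59932773 -0.31124288  1.77350883  0.24057933  0.80572495
 -0.06477398] jaw dir 10.33764084438967 rad 0.12021044685553539 -80.4638101306404
[ 0.85341901 -1.05826749  0.01019585]
```

View pics/wrist13b.png

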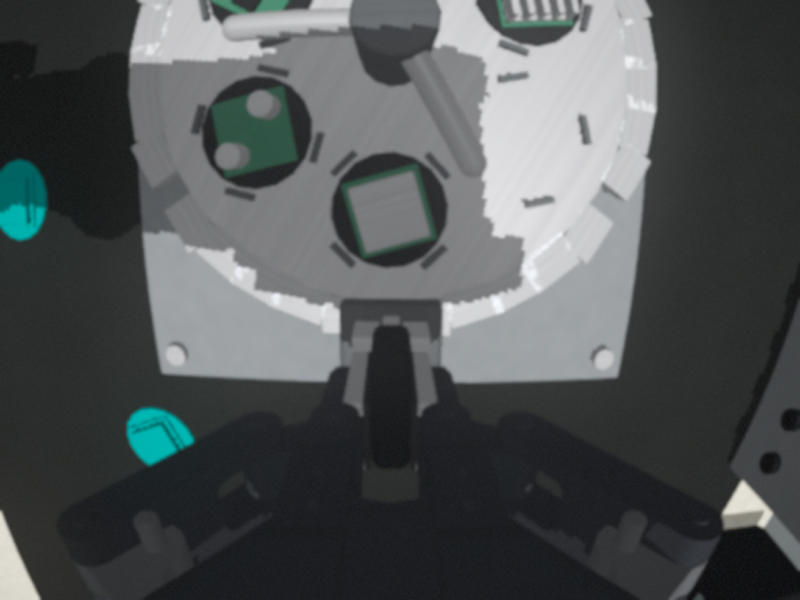

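Emit:
move_arm --translation '[[0,0,-0.04],[0,0,-0.08],[0,0,-0.12],[0,0,-0.16],[0,0,-0.16]]' --delta_rot '[[0,0,-0.08],[0,0,-0.08],[0,0,-0.08],[0,0,-0.08],[0,0,-0.08]]' --jaw '[-1,-1,-1,-1,-1]'

```text
t: 18.8
tcp_pos: [0.5885, -0.0158, 0.0848]
ee_rot: [-2.025, -2.401, -0.001]
force: [3.7, 3.4, -8.7]
grip_width: 0.13
```

Emit:
move_arm --translation '[[0,0,-0.04],[0,0,-0.08],[0,0,-0.1],[0,0,-0.1]]' --delta_rot '[[0,0,0],[0,0,0],[0,0,0],[0,0,0]]' --jaw '[-1,-1,-1,-1]'

```text
t: 19.3
tcp_pos: [0.5885, -0.0158, 0.0791]
ee_rot: [-2.026, -2.401, -0.002]
force: [3.0, 3.7, -7.5]
grip_width: 0.134
```

Emit:
move_arm --translation '[[0,0,-0.008],[0,0,-0.008],[0,0,-0.008],[0,0,-0.008],[0,0,0.4],[0,0,0.8],[0,0,1.3],[0,0,1.3],[0,0,1.3]]' --delta_rot '[[0,0,0],[0,0,0],[0,0,0],[0,0,0],[0,0,0],[0,0,0],[0,0,0],[0,0,0],[0,0,0]]' --jaw '[-0.7,-0.4,-0.2,-0.2,-0.2,-0.2,-0.2,-0.2,-0.2]'

```text
t: 20.42
tcp_pos: [0.5877, -0.0167, 0.1567]
ee_rot: [-2.026, -2.4, 0.001]
force: [-0.6, -0.2, -0.3]
grip_width: 0.397
```

```bash
python3 st.py 14 wrist scene side
python3 - <<'E'
from h import *
a=load("scene0")["image"];b=load("scene14")["image"]
x=np.hstack([a[180:240,190:260],b[180:240,190:260]]);cv2.imwrite("pics/cmp14.png",cv2.cvtColor(cv2.resize(x,(798,342),interpolation=cv2.INTER_CUBIC),cv2.COLOR_RGB2BGR))
E
```

```text
20.575 [ 0.58749807 -0.01658963  0.15611295] [-0.32988089 -0.20568582 -0.28092561] 0.4020116247765629 [ 0.19825469  0.52823342 -0.33095485  1.70548587  0.20350885  0.94378832
 -0.04210367] jaw dir 9.680052406874921 rad 0.1208760592498047 -81.00533118339146
```

View pics/wrist14b.png

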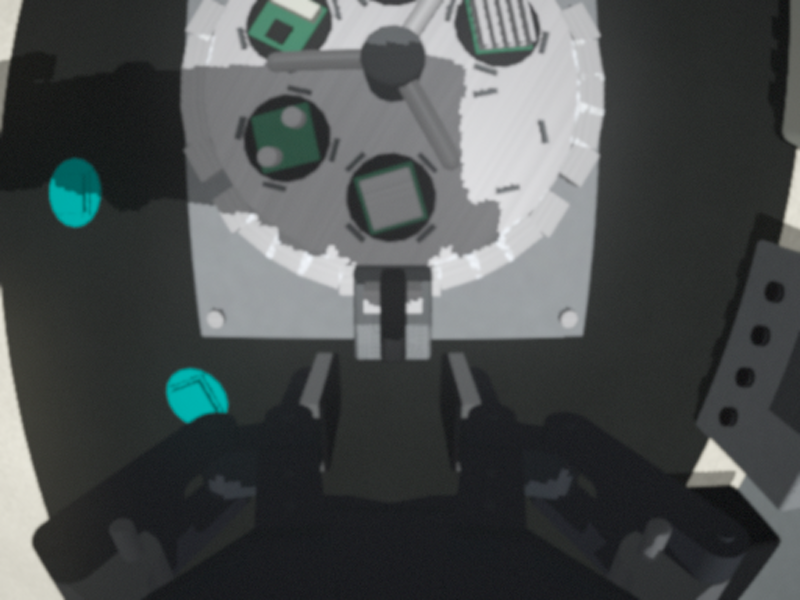

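View pics/scene14b.png

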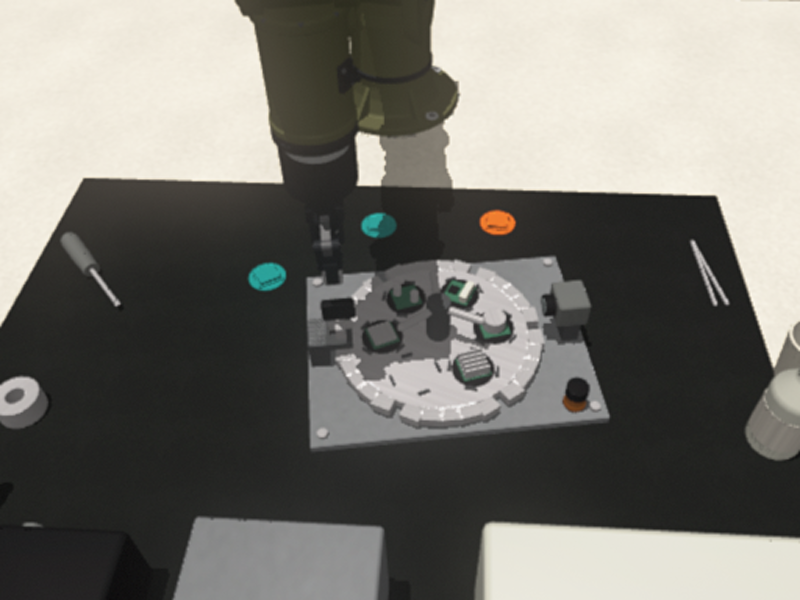

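View pics/cmp14.png

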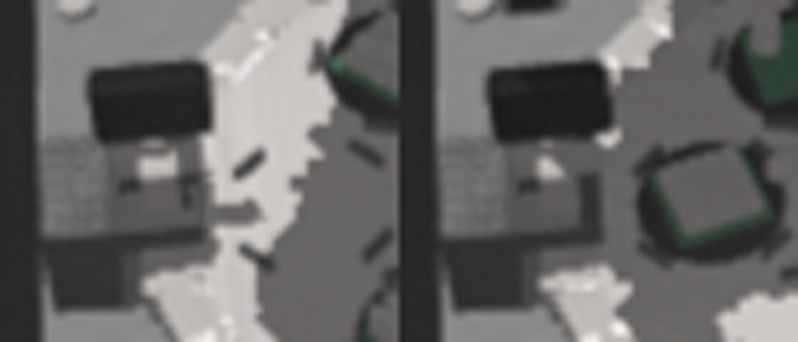

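Run:
```python
from h import *
for f in ("scene0","scene1","scene4","scene14"):
    d=load(f);g=cv2.cvtColor(d["image"],cv2.COLOR_RGB2GRAY)[186:212,203:232]
    m=(g<45);ys,xs=np.nonzero(m);
    w=np.clip(70-g.astype(float),0,None);col=w[:,5:20].sum(1)
    print(f,len(ys),ys.mean().round(2),xs.mean().round(2),np.round(g[:,10:17].mean(1)).astype(int).tolist())
d=load("scene0");print(proj(d,[.5885,-.0155,.092]),proj(d,[.5885,-.0155,.094]))
```

```text
scene0 212 11.69 12.56 [138, 136, 137, 137, 121, 68, 42, 43, 45, 42, 36, 35, 35, 35, 35, 35, 35, 41, 77, 107, 99, 132, 170, 171, 156, 110]
scene1 256 10.84 12.92 [45, 46, 68, 110, 119, 62, 31, 30, 32, 33, 31, 30, 31, 30, 31, 31, 31, 36, 68, 96, 94, 108, 127, 133, 133, 106]
scene4 146 8.23 11.87 [35, 31, 30, 30, 30, 30, 31, 32, 33, 36, 37, 37, 40, 44, 47, 52, 56, 60, 66, 79, 90, 91, 90, 90, 92, 92]
scene14 241 11.46 12.97 [136, 136, 136, 136, 120, 64, 31, 30, 32, 33, 30, 30, 30, 31, 30, 31, 30, 36, 67, 96, 94, 108, 132, 147, 144, 109]
[216.28211219 197.42779299] [216.19150666 196.71440037]
```

```bash
python3 -c "
from cell import close_job;print(close_job())"
```

```text
the job is handed in; nothing more can be done
None
```

The can module is in front of the inspection camera and the plunger is back home in its rim notch. I handed the job in at about 20.6 s.

**What I did:**
- Lifted the plunger about 17 mm, twisted it to about 1.2 rad, and lowered it until it rested on the posts and stayed out.
- Placed the open jaws either side of a hub spoke and pushed the carousel 60° anticlockwise, the shorter way. At the end I closed them lightly to centre the spoke, then released it.
- Gripped the handle again, twisted it back to the locked direction, let the plunger down into the notch, released it and backed off.

**Last checks:**
- **Plunger:** in the scene picture the handle sits at the same height as at the start, within about 0.1 pixel (roughly 0.3 mm), and points at the axis.
- **Modules and jar:** the large can is at the camera, the other four modules are in their nests, and the flux jar stands where it was.
- **Robot:** the gripper was about 5 cm above the handle with no contact force. The highest wrist force I read was about 13 N.

**One disagreement:** before locking, a notch measurement in the wrist picture put the carousel about 0.3 to 1° short, while the gripped spoke gave almost exactly 60°. The plunger dropped in without a nudge, so this did not matter.

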